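# Find the full tin of tablets by its weight and hold it up

### The job

Three identical closed tins of disinfectant tablets stand on the blue desk pad of the nurses' station; one is full, two are part used, and only their weight tells which. Lift them to feel the weight, stand the two lighter tins in the grey refill tray, and finish holding the heaviest one up in the gripper, upright and still, about 20 cm clear above the counter: the program ends while it is still holding it. Keep every tin upright all the time, set tins down rather than dropping them, and leave the other things on the counter where they are.

Things in the scene. Friction and masses are not known exactly. Their poses are not given: they have to be found in the camera images.
- tin_a: one of three outwardly identical closed steel tins of disinfectant tablets: white upright cylinder, 64 mm diameter, 122 mm high, pale mint band round the middle, bare metal rim and press-in lid. Origin: centre of its underside, z up. It starts upright on the pad, and any of the three may be the full one. A full tin weighs 0.40 to 0.52 kg, the two part-used ones 0.11 to 0.25 kg; contents do not shift. Grips well anywhere on the side, 25 N of grip is ample.
- tin_b: one of three outwardly identical closed steel tins of disinfectant tablets: white upright cylinder, 64 mm diameter, 122 mm high, pale mint band round the middle, bare metal rim and press-in lid. Origin: centre of its underside, z up. It starts upright on the pad, and any of the three may be the full one. A full tin weighs 0.40 to 0.52 kg, the two part-used ones 0.11 to 0.25 kg; contents do not shift. Grips well anywhere on the side, 25 N of grip is ample.
- tin_c: one of three outwardly identical closed steel tins of disinfectant tablets: white upright cylinder, 64 mm diameter, 122 mm high, pale mint band round the middle, bare metal rim and press-in lid. Origin: centre of its underside, z up. It starts upright on the pad, and any of the three may be the full one. A full tin weighs 0.40 to 0.52 kg, the two part-used ones 0.11 to 0.25 kg; contents do not shift. Grips well anywhere on the side, 25 N of grip is ample.
- tray: the refill tray: shallow open grey plastic tray, outside 180 mm (its x) by 280 mm (its y) and 45 mm high, walls and floor 4 mm thick, rim lip 6 mm further out all round; fixed to the counter. Origin: centre of its underside, at counter height; the inner floor is 4 mm above it. It is empty and holds two tins side by side along its y. It stands left or right of the robot's middle, the pad on the other side.
- pad: dark blue desk pad, 260 mm (its x) by 420 mm (its y), 3 mm thick, fixed to the counter. Origin: centre of its underside. The three tins stand on it in a loose row along its y, 105 mm or more between centres, within about 30 mm of the middle of its x.
- stapler: bystander, to be left where it is: stapler 34 x 130 x 44 mm lying on the pad behind the tins (pad +x side). Origin: centre of its underside, length along its y.
- pen: bystander, to be left where it is: pen 10 x 135 x 10 mm lying on the pad in front of the tins, along its y. Origin: centre of its underside.
- notes: bystander, to be left where it is: yellow block of sticky notes 51 x 51 x 20 mm on the pad in front of the tins. Origin: centre of its underside.
- tape: bystander, to be left where it is: white roll of tape lying flat on the pad in front of the tins, 42 mm across, 18 mm high. Origin: centre of its underside.
- scanner: bystander, to be left where it is: black hand-held terminal 160 x 74 x 26 mm lying on the counter behind. Origin: centre of its underside.
- gel: bystander, to be left where it is: pump bottle of hand gel, 60 mm across, 157 mm high, on the counter at the back. Origin: centre of its underside.
- pencup: bystander, to be left where it is: grey pen cup with pens, 78 mm across, 150 mm high, on the counter at the back. Origin: centre of its underside.
Things that resemble listed ones, but are neither listed nor needed, are in the scene too. Leave any orange or red look-alike of the tin_c alone. What is shaped like the tin_b but red is not meant.

How it is judged:
On the way, in this order (a step that is already met when the one before it is completed fails the run):
1. a lighter tin stands upright in the tray, let go (its weight on the tray below 3.1 N) (((z of tin_a in the frame of tray below 0.012 m and x of tin_a in the frame of tray between -0.065 and 0.065 m and y of tin_a in the frame of tray between -0.115 and 0.115 m and angle between tin_a's own z axis and vertical below 0.12 rad and contact force between tin_a and tray between 0.3 and 3.1 N and contact force between tin_a and the fingers below 0.1 N and linear speed of tin_a below 0.03 m/s) or (z of tin_b in the frame of tray below 0.012 m and x of tin_b in the frame of tray between -0.065 and 0.065 m and y of tin_b in the frame of tray between -0.115 and 0.115 m and angle between tin_b's own z axis and vertical below 0.12 rad and contact force between tin_b and tray between 0.3 and 3.1 N and contact force between tin_b and the fingers below 0.1 N and linear speed of tin_b below 0.03 m/s) or (z of tin_c in the frame of tray below 0.012 m and x of tin_c in the frame of tray between -0.065 and 0.065 m and y of tin_c in the frame of tray between -0.115 and 0.115 m and angle between tin_c's own z axis and vertical below 0.12 rad and contact force between tin_c and tray between 0.3 and 3.1 N and contact force between tin_c and the fingers below 0.1 N and linear speed of tin_c below 0.03 m/s))), for 0.2 s.
2. both lighter tins stand upright in the tray, let go ((((z of tin_b in the frame of tray below 0.012 m and x of tin_b in the frame of tray between -0.065 and 0.065 m and y of tin_b in the frame of tray between -0.115 and 0.115 m and angle between tin_b's own z axis and vertical below 0.12 rad and contact force between tin_b and tray between 0.3 and 3.1 N and contact force between tin_b and the fingers below 0.1 N and linear speed of tin_b below 0.03 m/s) and (z of tin_c in the frame of tray below 0.012 m and x of tin_c in the frame of tray between -0.065 and 0.065 m and y of tin_c in the frame of tray between -0.115 and 0.115 m and angle between tin_c's own z axis and vertical below 0.12 rad and contact force between tin_c and tray between 0.3 and 3.1 N and contact force between tin_c and the fingers below 0.1 N and linear speed of tin_c below 0.03 m/s)) or ((z of tin_a in the frame of tray below 0.012 m and x of tin_a in the frame of tray between -0.065 and 0.065 m and y of tin_a in the frame of tray between -0.115 and 0.115 m and angle between tin_a's own z axis and vertical below 0.12 rad and contact force between tin_a and tray between 0.3 and 3.1 N and contact force between tin_a and the fingers below 0.1 N and linear speed of tin_a below 0.03 m/s) and (z of tin_c in the frame of tray below 0.012 m and x of tin_c in the frame of tray between -0.065 and 0.065 m and y of tin_c in the frame of tray between -0.115 and 0.115 m and angle between tin_c's own z axis and vertical below 0.12 rad and contact force between tin_c and tray between 0.3 and 3.1 N and contact force between tin_c and the fingers below 0.1 N and linear speed of tin_c below 0.03 m/s)) or ((z of tin_a in the frame of tray below 0.012 m and x of tin_a in the frame of tray between -0.065 and 0.065 m and y of tin_a in the frame of tray between -0.115 and 0.115 m and angle between tin_a's own z axis and vertical below 0.12 rad and contact force between tin_a and tray between 0.3 and 3.1 N and contact force between tin_a and the fingers below 0.1 N and linear speed of tin_a below 0.03 m/s) and (z of tin_b in the frame of tray below 0.012 m and x of tin_b in the frame of tray between -0.065 and 0.065 m and y of tin_b in the frame of tray between -0.115 and 0.115 m and angle between tin_b's own z axis and vertical below 0.12 rad and contact force between tin_b and tray between 0.3 and 3.1 N and contact force between tin_b and the fingers below 0.1 N and linear speed of tin_b below 0.03 m/s)))), for 0.2 s.
At the end, for the whole second after the job is handed in: Both lighter tins (each under 3.1 N on the tray) stand released, at rest and upright (within 7 degrees) on the tray's floor; the heaviest is held by the fingers alone, underside over 12 cm above the counter, within 14 degrees of upright, still (under 5 cm/s), touching nothing else ((((z of tin_b in the frame of tray below 0.012 m and x of tin_b in the frame of tray between -0.065 and 0.065 m and y of tin_b in the frame of tray between -0.115 and 0.115 m and angle between tin_b's own z axis and vertical below 0.12 rad and contact force between tin_b and tray between 0.3 and 3.1 N and contact force between tin_b and the fingers below 0.1 N and linear speed of tin_b below 0.03 m/s) and (z of tin_c in the frame of tray below 0.012 m and x of tin_c in the frame of tray between -0.065 and 0.065 m and y of tin_c in the frame of tray between -0.115 and 0.115 m and angle between tin_c's own z axis and vertical below 0.12 rad and contact force between tin_c and tray between 0.3 and 3.1 N and contact force between tin_c and the fingers below 0.1 N and linear speed of tin_c below 0.03 m/s) and (height (world z) of tin_a above 0.12 m and angle between tin_a's own z axis and vertical below 0.25 rad and contact force between tin_a and the fingers above 1 N and linear speed of tin_a below 0.05 m/s and contact force between tin_a and tray below 0.1 N and contact force between tin_a and pad below 0.1 N and contact force between tin_a and tin_b below 0.1 N and contact force between tin_a and tin_c below 0.1 N and contact force between tin_a and stapler below 0.1 N and contact force between tin_a and pen below 0.1 N and contact force between tin_a and notes below 0.1 N and contact force between tin_a and tape below 0.1 N and contact force between tin_a and scanner below 0.1 N and contact force between tin_a and gel below 0.1 N and contact force between tin_a and pencup below 0.1 N)) or ((z of tin_a in the frame of tray below 0.012 m and x of tin_a in the frame of tray between -0.065 and 0.065 m and y of tin_a in the frame of tray between -0.115 and 0.115 m and angle between tin_a's own z axis and vertical below 0.12 rad and contact force between tin_a and tray between 0.3 and 3.1 N and contact force between tin_a and the fingers below 0.1 N and linear speed of tin_a below 0.03 m/s) and (z of tin_c in the frame of tray below 0.012 m and x of tin_c in the frame of tray between -0.065 and 0.065 m and y of tin_c in the frame of tray between -0.115 and 0.115 m and angle between tin_c's own z axis and vertical below 0.12 rad and contact force between tin_c and tray between 0.3 and 3.1 N and contact force between tin_c and the fingers below 0.1 N and linear speed of tin_c below 0.03 m/s) and (height (world z) of tin_b above 0.12 m and angle between tin_b's own z axis and vertical below 0.25 rad and contact force between tin_b and the fingers above 1 N and linear speed of tin_b below 0.05 m/s and contact force between tin_b and tray below 0.1 N and contact force between tin_b and pad below 0.1 N and contact force between tin_b and tin_a below 0.1 N and contact force between tin_b and tin_c below 0.1 N and contact force between tin_b and stapler below 0.1 N and contact force between tin_b and pen below 0.1 N and contact force between tin_b and notes below 0.1 N and contact force between tin_b and tape below 0.1 N and contact force between tin_b and scanner below 0.1 N and contact force between tin_b and gel below 0.1 N and contact force between tin_b and pencup below 0.1 N)) or ((z of tin_a in the frame of tray below 0.012 m and x of tin_a in the frame of tray between -0.065 and 0.065 m and y of tin_a in the frame of tray between -0.115 and 0.115 m and angle between tin_a's own z axis and vertical below 0.12 rad and contact force between tin_a and tray between 0.3 and 3.1 N and contact force between tin_a and the fingers below 0.1 N and linear speed of tin_a below 0.03 m/s) and (z of tin_b in the frame of tray below 0.012 m and x of tin_b in the frame of tray between -0.065 and 0.065 m and y of tin_b in the frame of tray between -0.115 and 0.115 m and angle between tin_b's own z axis and vertical below 0.12 rad and contact force between tin_b and tray between 0.3 and 3.1 N and contact force between tin_b and the fingers below 0.1 N and linear speed of tin_b below 0.03 m/s) and (height (world z) of tin_c above 0.12 m and angle between tin_c's own z axis and vertical below 0.25 rad and contact force between tin_c and the fingers above 1 N and linear speed of tin_c below 0.05 m/s and contact force between tin_c and tray below 0.1 N and contact force between tin_c and pad below 0.1 N and contact force between tin_c and tin_a below 0.1 N and contact force between tin_c and tin_b below 0.1 N and contact force between tin_c and stapler below 0.1 N and contact force between tin_c and pen below 0.1 N and contact force between tin_c and notes below 0.1 N and contact force between tin_c and tape below 0.1 N and contact force between tin_c and scanner below 0.1 N and contact force between tin_c and gel below 0.1 N and contact force between tin_c and pencup below 0.1 N)))); the arm keeps its last pose, push and grip.
It fails at once if a tin is tipped over (more than 40 degrees) (angle between any of tin_a, tin_b, tin_c's own z axis and vertical above 0.7 rad).
It fails at once if a tin is dropped (falls faster than 0.7 m/s with no finger on it, about 25 mm of fall) ((linear speed of tin_a above 0.7 m/s and contact force between tin_a and the fingers below 0.1 N) or (linear speed of tin_b above 0.7 m/s and contact force between tin_b and the fingers below 0.1 N) or (linear speed of tin_c above 0.7 m/s and contact force between tin_c and the fingers below 0.1 N)).
It fails at once if another thing on the counter is shifted by more than 30 mm (distance of any of stapler, pen, notes, tape, scanner, gel, pencup from where it was at the start of the episode above 0.03 m).
It also fails if it takes over 72 s, if anything falls off the work surface, if the arm or the gripper's body presses on something with over 40 N, if the wrist force passes 120 N, or if a joint passes its speed limit or range.

### The arm

A 6-joint arm with a two-finger parallel gripper is mounted at the origin on the work surface. World frame = base frame: x ahead of the robot, y to its left, z up, the work surface at z = 0. Lengths are in m, angles in rad, forces in N, time in s.
With the tool pointing down it reaches from about 0.325 to 0.925 m from the base axis. Payload 3.1 kg.
Tool frame: the origin (TCP) lies midway between the tips of the shut fingers; the grasp point (between the pads) lies 19 mm behind it (r.grip_point_offset is the z of the grasp point in the tool frame, in m); z points along the fingers, x is the direction in which the jaws open and shut, and the axes are right-handed (so a half turn about z gives the same grasp; the last joint's range is limited). The gripper opens to 85 mm and grips with 20 to 120 N. Pads are 22 mm wide; open, the fingers measure 114 mm over their backs; the gripper's body (76 mm by 85 mm) begins 54 mm behind the grasp point. The pads swing forward as they close: fully open they stand 13 mm farther back than shut.
Start: joints at [1.095, 0.217, 1.613, -0, 1.311, -0.112], TCP at [0.222, 0.584, 0.231] pointing down, gripper open.
Joint ranges: [-2.75, 2.75], [-0.78, 2.1], [0.31, 2.55], [-1.13, 4.27], [0.13, 2.63], [-2.58, 2.58]. Speed limits (rad/s): [2.79, 2.79, 3.14, 3.14, 3.14, 3.14].

### API

Orientations are given as a rotation vector (axis times angle).
In Python, from rig import observe, vision, ticket, r gives the robot as it stands. The module is installed in compiled form; this text tells all that it offers.
- The arm moves only by the shell command python3 -m creep 'ROWS' [FORCE]. ROWS is JSON, one flat list of numbers, 7 for each row, row after row: the shift along the tool's x, y, z in units of 25 mm (1.0 is 25 mm), then the turn, a rotation vector about the tool's x, y, z in units of 5 degrees (1.0 is 5 degrees), then the closure, from -1 (fully open) to 1 (shut), so that 0 is half open. In form: [tx, ty, tz, ax, ay, az, gripper, tx, ty, tz, ax, ay, az, gripper, ...]. A call has 1 to 12 rows; each row is the pose to reach, as a shift and turn from the pose commanded when the call began, along the tool's axes at that moment; what a row does not reach only later rows make up. A row lasts 1/8 s, in which the tool goes at most 62.5 mm and 10.7 degrees, less where a joint would pass 70% of its speed; a pose out of reach is approached as far as the arm can. A call with a gripper value outside its range is refused whole. The fingers move at their own pace and stop on an object; FORCE is the grip in N (left out, the last holds). Time passes only in rows, so rows that repeat a pose let the fingers close. It gives the time, the measured TCP pose, the force and the opening at its end, in the units of the state.
- observe(): the state, without advancing time (a new reading comes with each control period).
- vision.snapshot(name): name is "scene" or "side" or "wrist"; returns a dict with "pixels" (400x640x3 uint8, red, green, blue), "fx", "fy", "cx", "cy" (pixels), "xyz" and "attitude" of the camera in the world. Camera axes: x right, y down, z forward; pixel columns grow to the right and rows downward; lengths in m; the calibration is good to about 2 mm. A picture is of the moment at which its call begins. There is no depth.
- ticket.job_done(): hands the job in, once; it reports no verdict.
The state is a dict: "time": time; "joints": joint angles; "qd": joint speeds; "effort": joint torques, N m; "eef_pos": TCP position; "ee_rot": TCP orientation; "force": force on the tool from outside, world axes, zero at the start; "moment": the same for the moment, N m; "opening": finger opening in m.
Only numpy, scipy, OpenCV 4.12 (cv2) and the standard library are available. Lean on these libraries where they do the work, as an engineer would, in place of code of your own. Each camera call takes 0.05 s, during which the arm holds its last target.

## Working session

There is one attempt and no reset: what is moved stays moved. The work goes in short steps, Python scripts to look and compute and a shell command to move; the robot and the scene stay as the last step left them, time stands still between calls to the robot, and variables do not carry over. Pictures are saved under pics/ and viewed, and the job is handed in when it is done.

```bash
mkdir -p pics; python3 - <<'E'
from rig import observe, vision, r
import cv2
o=observe()
for k in o: print(k,o[k])
print(r.grip_point_offset)
for n in ["scene","side","wrist"]:
    s=vision.snapshot(n); cv2.imwrite(f"pics/{n}0.png",s["pixels"][:,:,::-1])
    print(n,{k:s[k] for k in s if k!="pixels"})
E
```

```text
time 0.0
joints [ 1.09477596e+00  2.17753024e-01  1.61492449e+00 -1.14445968e-05
  1.31132677e+00 -1.12199753e-01]
qd [ 0.00128932 -0.00072032  0.00150846 -0.0009725  -0.00071492 -0.00201872]
effort [ 4.19327816e-04 -3.96854997e+01 -3.03852940e+01 -1.18208054e-04
  9.87301668e-03 -6.63007143e-06]
eef_pos [0.22200875 0.58336335 0.22997403]
ee_rot [ 2.58571666  1.78226099 -0.00333073]
force [ 0.25975006 -1.3841689  -0.49569612]
moment [-0.04801596 -0.01445505  0.01253551]
opening 0.08499402015624638
-0.0187
scene {'fx': 376.12662801566955, 'fy': 376.12662801566955, 'cx': 329.00221150294396, 'cy': 197.28943950443107, 'xyz': array([1.29969592, 0.30395119, 0.79731147]), 'attitude': array([-1.30117653, -2.16734401,  0.97204344])}
side {'fx': 366.02287378024585, 'fy': 366.02287378024585, 'cx': 314.17039692075514, 'cy': 196.62015158569696, 'xyz': array([ 0.34290175, -0.78268851,  0.66042689]), 'attitude': array([-2.26746529,  0.3747783 , -0.15130604])}
wrist {'fx': 326.91681807142714, 'fy': 326.91681807142714, 'cx': 321.59475755977684, 'cy': 200.20981351055025, 'xyz': array([0.16080251, 0.60689188, 0.37168098]), 'attitude': array([2.4012947 , 1.65617017, 0.21428074])}
```

View pics/scene0.png

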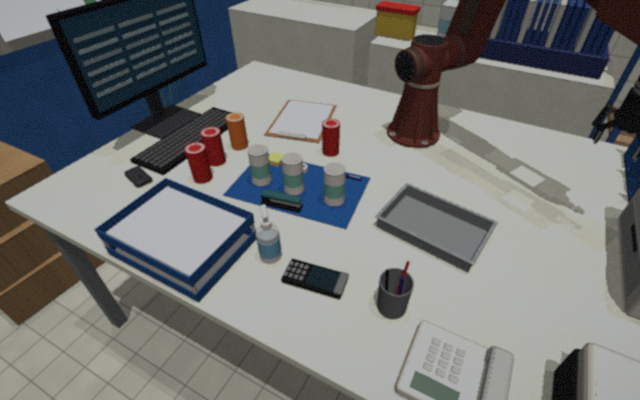

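View pics/side0.png

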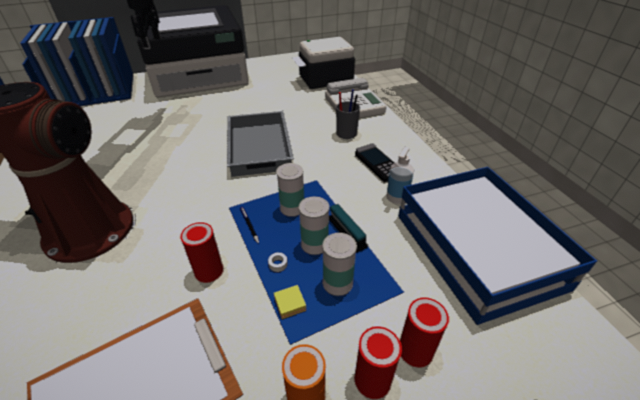

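View pics/wrist0.png

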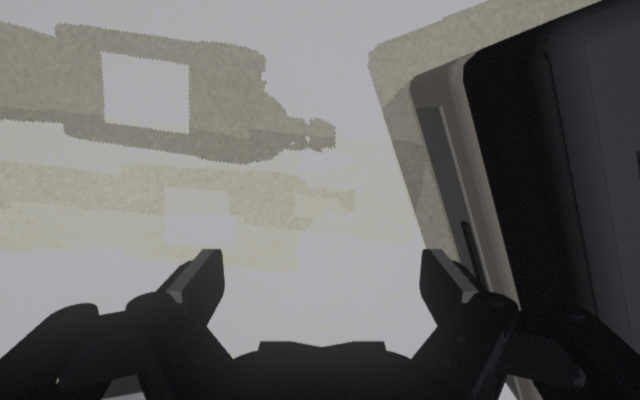

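The scene view shows three white tins with a mint band standing on the blue pad, at (259,165), (292,173) and (334,185). They fit the description. The red cans at (331,137), (211,146), (199,162) and the orange one at (236,131) are look-alikes to leave alone. The tray is at (436,224). Next I'll enlarge to confirm and localise.

```bash
cat > h.py <<'E'
import numpy as np, cv2
from scipy.spatial.transform import Rotation as R
from rig import observe, vision, r
def ray(s,u,v):
    d=np.array([(u-s["cx"])/s["fx"],(v-s["cy"])/s["fy"],1.0])
    return s["xyz"],R.from_rotvec(s["attitude"]).apply(d)
def onz(s,u,v,z):
    c,d=ray(s,u,v); return c+d*(z-c[2])/d[2]
def proj(s,p):
    q=R.from_rotvec(s["attitude"]).inv().apply(np.asarray(p)-s["xyz"])
    return s["cx"]+s["fx"]*q[0]/q[2], s["cy"]+s["fy"]*q[1]/q[2]
E
python3 - <<'E'
from h import *
for n,(x0,y0,x1,y1) in dict(scene=(220,120,380,230),side=(225,100,405,340)).items():
    s=vision.snapshot(n); im=s["pixels"][:,:,::-1]
    c=im[y0:y1,x0:x1]; f=5 if n=="scene" else 2.5
    cv2.imwrite(f"pics/{n}c.png",cv2.resize(c,None,fx=f,fy=f,interpolation=cv2.INTER_CUBIC))
    hsv=cv2.cvtColor(im,cv2.COLOR_BGR2HSV)
    m=cv2.inRange(hsv,(70,25,60),(95,160,220))
    k,l,st,ce=cv2.connectedComponentsWithStats(m)
    for i in range(1,k):
        if st[i,4]>60: print(n,'mint',st[i],ce[i])
    m=cv2.inRange(hsv,(105,140,40),(125,255,255))
    k,l,st,ce=cv2.connectedComponentsWithStats(m)
    for i in range(1,k):
        if st[i,4]>2000:
            ys,xs=np.where(l==i); h=cv2.convexHull(np.stack([xs,ys],1).astype(np.int32))
            q=cv2.approxPolyDP(h,8,True)[:,0]
            print(n,'blue',st[i],q.tolist(),[onz(s,*p,0.003)[:2].round(3).tolist() for p in q])
E
```

```text
scene mint [250 163  20  16 226] [260.12389381 171.22123894]
scene mint [284 172  19  16 232] [293.18103448 180.34482759]
scene mint [325 183  19  16 230] [333.97391304 191.33478261]
scene mint [263 190  38  13 219] [282.06849315 196.11872146]
scene blue [ 178    0   66  102 2963] [[243, 0], [235, 68], [178, 101], [194, 0]] [[-1.238, -1.791], [-0.164, -1.017], [0.247, -1.009], [-1.051, -2.121]]
scene blue [    0    39   151   133 10066] [[150, 113], [53, 171], [0, 139], [0, 57], [55, 39]] [[0.384, -1.034], [0.831, -1.01], [0.801, -1.377], [0.332, -2.225], [0.013, -2.232]]
scene blue [ 267  164  102   64 2213] [[368, 178], [345, 227], [267, 206], [308, 164]] [[0.352, -0.041], [0.596, -0.009], [0.629, -0.262], [0.38, -0.26]]
scene blue [  96  179  159  122 3009] [[254, 238], [198, 300], [109, 252], [96, 229], [166, 179], [250, 213]] [[0.757, -0.217], [0.986, -0.216], [0.985, -0.534], [0.944, -0.641], [0.68, -0.637], [0.68, -0.289]]
side mint [281 191  20  17 214] [290.23831776 199.41588785]
side mint [336 204  30  34 173] [350.49132948 223.08092486]
side mint [304 226  23  20 246] [314.02439024 237.14634146]
side mint [328 270  24  17 267] [338.57677903 278.5093633 ]
side blue [ 402  167  195  139 2093] [[596, 260], [488, 305], [403, 186], [487, 167]] [[1.099, -0.485], [0.797, -0.503], [0.819, -0.112], [1.095, -0.116]]
side blue [ 230  193  173  151 9064] [[402, 292], [290, 343], [230, 208], [278, 193], [367, 247]] [[0.648, -0.419], [0.397, -0.45], [0.347, -0.043], [0.481, -0.026], [0.631, -0.283]]
```

```bash
echo
```

```text
(no output)
```

View pics/scenec.png

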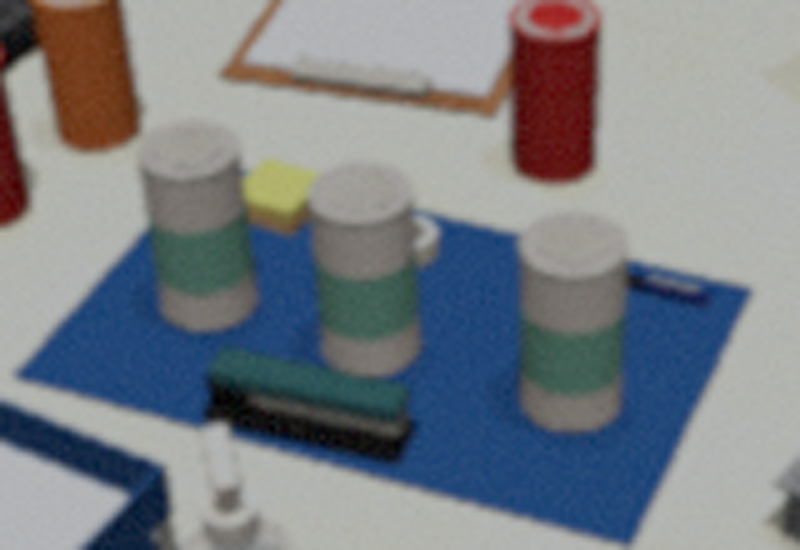

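View pics/sidec.png

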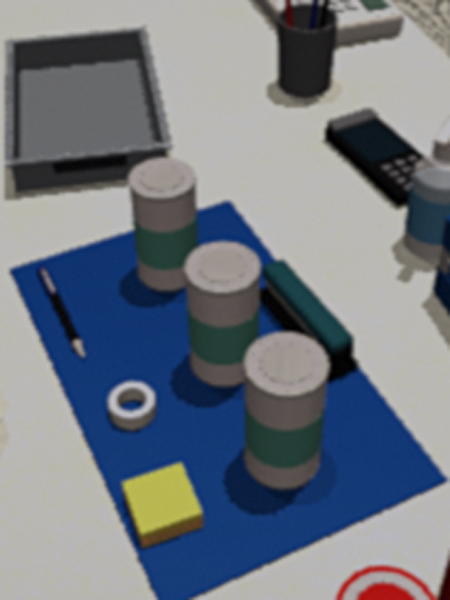

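```bash
python3 - <<'E'
from h import *
# tins: triangulate band centres from both views (axis visible mid-band), coarse; band face shifts toward the camera ~
S=vision.snapshot("scene");T=vision.snapshot("side")
pr=[((260.1,171.2),(338.6,278.5)),((293.2,180.3),(314.0,237.1)),((334.0,191.3),(290.2,199.4))]
for a,b in pr:
    # vertical-plane intersection in xy
    c1,d1=ray(S,*a);c2,d2=ray(T,*b)
    A=np.stack([d1[:2],-d2[:2]],1);t=np.linalg.solve(A,(c2-c1)[:2])
    p=c1+t[0]*d1;q=c2+t[1]*d2
    print(p.round(4),q.round(4))
im=S["pixels"][:,:,::-1][175:280,365:505]
cv2.imwrite("pics/tray.png",cv2.resize(im,None,fx=5,fy=5,interpolation=cv2.INTER_CUBIC))
im=T["pixels"][:,:,::-1][100:190,215:305]
cv2.imwrite("pics/tray2.png",cv2.resize(im,None,fx=6,fy=6,interpolation=cv2.INTER_CUBIC))
E
```

```text
[ 0.5321 -0.3525  0.0402] [ 0.5321 -0.3525  0.0152]
[ 0.5165 -0.2344  0.0359] [ 0.5165 -0.2344  0.0279]
[ 0.4982 -0.0959  0.0317] [ 0.4982 -0.0959  0.0337]
```

The crops confirm three white tins with a green-mint band, and the look-alikes are red or orange. The lids sit at scene (258,150), (292,158), (335,169). Now I'll look at the tray.

View pics/tray.png

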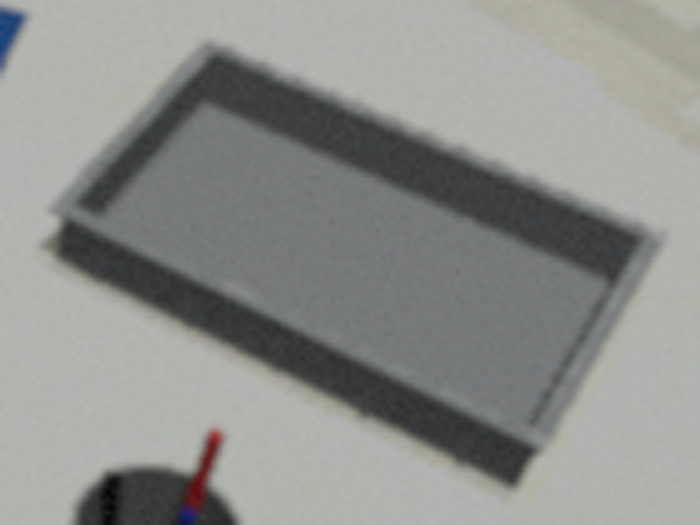

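View pics/tray2.png

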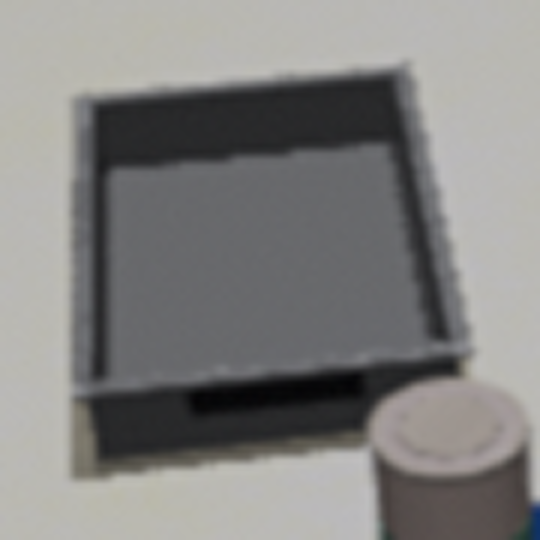

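```bash
python3 - <<'E'
from h import *
S=vision.snapshot("scene");T=vision.snapshot("side")
for a,b in [((258.4,150.4),(339.8,244.8)),((292.4,158.4),(314.2,207.2)),((334.6,169),(290.2,170.8))]:
    print(onz(S,*a,.125).round(4),onz(T,*b,.125).round(4))
E
```

```text
[ 0.533  -0.3466  0.125 ] [ 0.5304 -0.3537  0.125 ]
[ 0.5187 -0.23    0.125 ] [ 0.5174 -0.2371  0.125 ]
[ 0.505  -0.0921  0.125 ] [ 0.5034 -0.0964  0.125 ]
```

Rim corners of the tray in the scene view: (406.6,183.4), (497.4,222), (473,264), (376,217).

```bash
python3 - <<'E'
from h import *
S=vision.snapshot("scene");T=vision.snapshot("side")
P=np.array([onz(S,*a,.045)[:2] for a in [(406.6,183.4),(497.4,222),(473,264),(376,217)]])
print(P.round(4).tolist(),P.mean(0),[np.linalg.norm(P[i]-P[i-1]).round(3) for i in range(4)])
e=P[1]-P[0]+P[2]-P[3]; print('y dir deg',np.degrees(np.arctan2(e[1],e[0])))
Q=np.array([onz(T,215+a/6,100+b/6,.045)[:2] for a,b in [(75,97),(408,65),(470,352),(72,393)]])
print(Q.round(4).tolist(),Q.mean(0),[np.linalg.norm(Q[i]-Q[i-1]).round(3) for i in range(4)])
o=observe(); print(R.from_rotvec(o["ee_rot"]).as_matrix().round(4))
for n,p in dict(stapler=(282,201),).items(): print(n,onz(S,*p,.044))
print([onz(T,225+a/2.5,100+b/2.5,z).round(3).tolist() for a,b,z in [(282,265,.044),(345,345,.044),(132,404,.018),(160,500,.02),(45,275,.01),(80,350,.01)]])
E
```

```text
[[0.369, 0.0954], [0.4116, 0.3786], [0.5965, 0.3495], [0.5555, 0.0684]] [0.48317164 0.22296093] [np.float64(0.188), np.float64(0.286), np.float64(0.187), np.float64(0.284)]
y dir deg 81.57774549020021
[[0.4081, 0.3724], [0.596, 0.3444], [0.5515, 0.0586], [0.3652, 0.0894]] [0.48021809 0.21620817] [np.float64(0.286), np.float64(0.19), np.float64(0.289), np.float64(0.189)]
[[ 0.3558  0.9345 -0.    ]
 [ 0.9345 -0.3558  0.    ]
 [ 0.     -0.     -1.    ]]
stapler [ 0.62446128 -0.20590252  0.044     ]
[[0.6, -0.17, 0.044], [0.615, -0.287, 0.044], [0.421, -0.269, 0.018], [0.418, -0.372, 0.02], [0.377, -0.069, 0.01], [0.391, -0.183, 0.01]]
```

```bash
python3 -m creep '[-21.3,20.2,0,0,0,0,-1,-21.3,20.2,0,0,0,0,-1,-21.3,20.2,0,0,0,0,-1,-21.3,20.2,0,0,0,0,-1,-21.3,20.2,0,0,0,0,-1,-21.3,20.2,0,0,0,0,-1,-21.3,20.2,0,0,0,0,-1,-21.3,20.2,0,0,0,0,-1,-21.3,20.2,0,0,0,0,-1,-21.3,20.2,0,0,0,0,-1,-21.3,20.2,0,0,0,0,-1,-21.3,20.2,0,0,0,0,-1]'
```

```text
time: 2.05
eef_pos: [0.5056, -0.0959, 0.2317]
ee_rot: [2.587, 1.78, 0.001]
force: [0.6, 0.4, -0.4]
opening: 0.0854
```

```bash
python3 - <<'E'
from h import *
s=vision.snapshot("wrist"); cv2.imwrite("pics/w1.png",s["pixels"][:,:,::-1])
for p in [(0.532,-0.351),(0.5175,-0.2345),(0.503,-0.095)]: print(np.round(proj(s,(*p,.125)),1))
o=observe(); print(o["eef_pos"],o["joints"])
E
```

```text
[ 61.4 326.3]
[171.9 269.1]
[321.9 195.5]
[ 0.50759257 -0.10061591  0.23202105] [-0.32880985 -0.01773379  1.86695493 -0.00449988  1.2871125  -1.53047176]
```

View pics/w1.png

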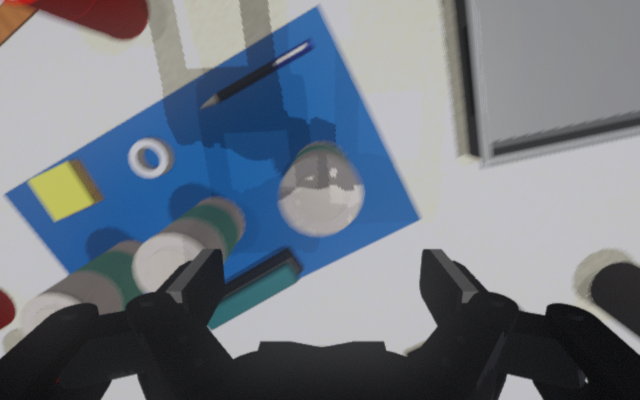

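The wrist view shows the lid of the nearest tin at (321,194), against a projected (322,195), so the position is confirmed. Descending to grip it.

```bash
python3 -m creep '[0,0,0,0,0,0,-1,0,0,1.5,0,0,0,-1,0,0,3,0,0,0,-1,0,0,4.5,0,0,0,-1,0,0,5.7,0,0,0,-1,0,0,6.5,0,0,0,-1,0,0,6.5,0,0,0,-1,0,0,6.5,0,0,0,-1]' 30; python3 -c "
from rig import observe
o=observe();print(o['eef_pos'],o['force'],o['joints'])"
```

```text
time: 3.1
eef_pos: [0.5054, -0.0926, 0.0698]
ee_rot: [2.585, 1.784, 0.001]
force: [-0.0, -0.1, 0.4]
opening: 0.0855
[ 0.505423   -0.0926024   0.06981546] [-0.03852744 -0.0973957   0.40742292] [-3.17941023e-01  1.85899979e-01  1.98766556e+00  1.58581682e-04
  9.66621669e-01 -1.52619858e+00]
```

```bash
python3 -m creep '[0,0,0,0,0,0,0,0,0,0,0,0,0,0.3,0,0,0,0,0,0,0.6,0,0,0,0,0,0,0.6,0,0,0,0,0,0,0.6,0,0,0,0,0,0,0.6,0,0,0,0,0,0,0.6]' 30; python3 -c "
from rig import observe
o=observe();print(o['eef_pos'],o['force'],o['opening'])"
```

```text
time: 3.98
eef_pos: [0.506, -0.0937, 0.0705]
ee_rot: [2.585, 1.782, 0.002]
force: [-1.5, -0.3, 5.6]
opening: 0.0637
[ 0.50597266 -0.09374944  0.07049594] [-1.48146363 -0.26259824  5.55408637] 0.06368587101835375
```

Gripped (opening 63.7 mm). Lifting 15 cm and weighing.

```bash
python3 -m creep '[0,0,-0.5,0,0,0,0.6,0,0,-1.5,0,0,0,0.6,0,0,-3,0,0,0,0.6,0,0,-4.5,0,0,0,0.6,0,0,-6,0,0,0,0.6,0,0,-6.5,0,0,0,0.6,0,0,-6.5,0,0,0,0.6,0,0,-6.5,0,0,0,0.6,0,0,-6.5,0,0,0,0.6]'; for i in 1 2 3 4; do python3 -m creep '[0,0,0,0,0,0,0.6]' | grep -E "force|open"; done
```

```text
time: 5.1
eef_pos: [0.5036, -0.0928, 0.2291]
ee_rot: [-2.584, -1.781, 0.004]
force: [-0.4, 0.1, -1.9]
opening: 0.0634
force: [0.3, -0.1, -2.4]
opening: 0.0631
force: [0.4, 0.1, -2.5]
opening: 0.0632
force: [-0.1, 0.2, -1.5]
opening: 0.0636
force: [-0.4, 0.1, -2.5]
opening: 0.0638
```

Mean about 2.2 N (~0.23 kg), below 2.5 N in every reading, so this one is light. Carrying it to the left half of the tray.

```bash
python3 -m creep '[1,-0.4,0,0,0,0,0.6,3,-1.25,0,0,0,0,0.6,5,-2.1,0,0,0,0,0.6,7,-2.9,0,0,0,0,0.6,9,-3.8,0,0,0,0,0.6,11,-4.6,0,0,0,0,0.6,13,-5.4,0,0,0,0,0.6,14.1,-5.9,0,0,0,0,0.6,14.1,-5.9,0,0,0,0,0.6,14.1,-5.9,0,0,0,0,0.6,14.1,-5.9,0,0,0,0,0.6]'; python3 - <<'E'
from h import *
for n in ["scene","side"]:
    s=vision.snapshot(n); c=s["pixels"][60:280,200:520,::-1]
    cv2.imwrite(f"pics/{n}2.png",cv2.resize(c,None,fx=2.5,fy=2.5,interpolation=cv2.INTER_CUBIC))
o=observe();print(o['eef_pos'],o['ee_rot'],o['force'])
E
```

```text
time: 6.98
eef_pos: [0.4926, 0.2876, 0.2312]
ee_rot: [2.588, 1.781, -0.001]
force: [-0.5, -0.0, -2.1]
opening: 0.0636
[0.49266432 0.28768664 0.23133989] [ 2.58785370e+00  1.78090424e+00 -8.89749179e-05] [-0.03576419 -0.01225294 -2.55282712]
```

View pics/scene2.png

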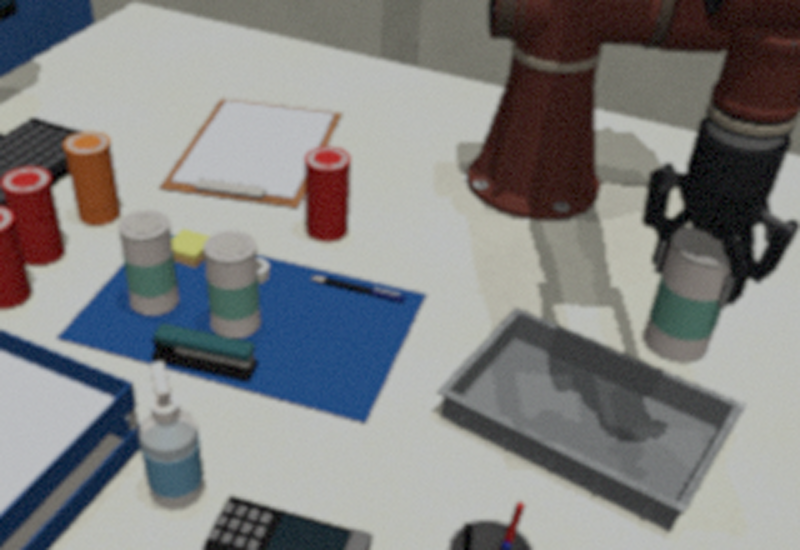

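The tin hangs upright in the jaws at crop (685,300), above the left half of the tray. Lowering it.

```bash
python3 -m creep '[0,0,1.5,0,0,0,0.6,0,0,3,0,0,0,0.6,0,0,4.5,0,0,0,0.6,0,0,5.5,0,0,0,0.6,0,0,6.1,0,0,0,0.6,0,0,6.3,0,0,0,0.6,0,0,6.35,0,0,0,0.6,0,0,6.35,0,0,0,0.6]'; python3 -m creep '[0,0,0.05,0,0,0,0.6,0,0,0.08,0,0,0,0.6,0,0,0.08,0,0,0,0.6]'
```

```text
time: 8.07
eef_pos: [0.4934, 0.2891, 0.0738]
ee_rot: [2.586, 1.783, 0.004]
force: [0.0, 0.4, -2.7]
opening: 0.0632
time: 8.45
eef_pos: [0.493, 0.289, 0.0716]
ee_rot: [2.586, 1.783, 0.002]
force: [-1.3, -1.4, 2.1]
opening: 0.0636
```

Contact is felt, the force having changed from −2.7 to +2.1 N. Releasing and rising.

```bash
python3 -m creep '[0,0,0,0,0,0,0,0,0,0,0,0,0,-0.5,0,0,0,0,0,0,-1,0,0,0,0,0,0,-1,0,0,0,0,0,0,-1,0,0,0,0,0,0,-1]';  python3 -m creep '[0,0,-1,0,0,0,-1,0,0,-2.5,0,0,0,-1,0,0,-4.5,0,0,0,-1,0,0,-6.5,0,0,0,-1,0,0,-6.5,0,0,0,-1,0,0,-6.5,0,0,0,-1]'; python3 - <<'E'
from h import *
for n in ["scene","side"]:
    s=vision.snapshot(n); c=s["pixels"][60:280,200:520,::-1]
    cv2.imwrite(f"pics/{n}3.png",cv2.resize(c,None,fx=2.5,fy=2.5,interpolation=cv2.INTER_CUBIC))
E
```

```text
time: 9.2
eef_pos: [0.4923, 0.2887, 0.0704]
ee_rot: [-2.587, -1.783, 0.0]
force: [-0.8, 0.2, 0.2]
opening: 0.0858
time: 9.95
eef_pos: [0.4921, 0.2886, 0.2328]
ee_rot: [-2.587, -1.783, 0.0]
force: [-0.2, 0.0, -0.6]
opening: 0.0852
```

View pics/scene3.png

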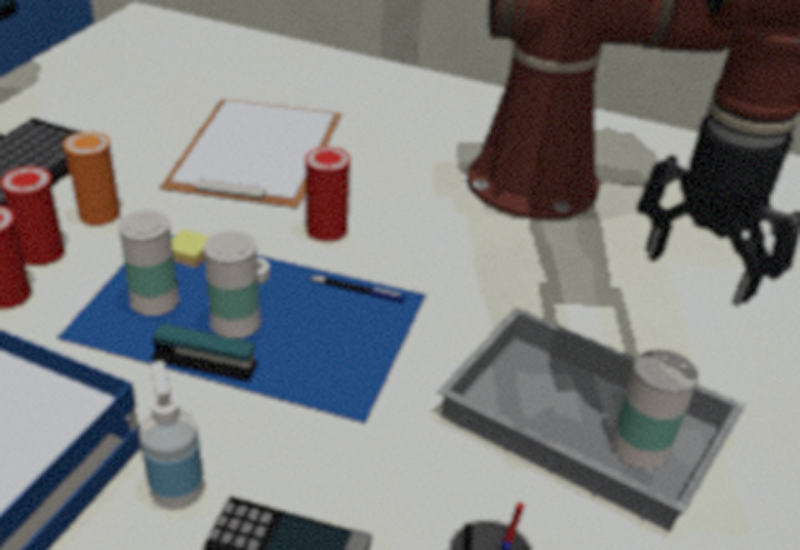

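View pics/side3.png

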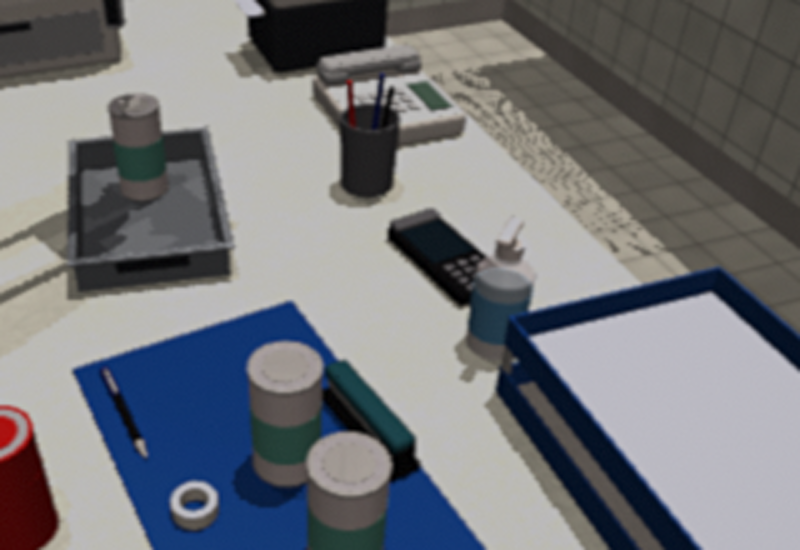

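The first tin stands upright in the tray, released, at scene crop (655,405) and side crop (138,145). Now the middle tin.

```bash
python3 -m creep '[-19.2,8.4,0,0,0,0,-1,-19.2,8.4,0,0,0,0,-1,-19.2,8.4,0,0,0,0,-1,-19.2,8.4,0,0,0,0,-1,-19.2,8.4,0,0,0,0,-1,-19.2,8.4,0,0,0,0,-1,-19.2,8.4,0,0,0,0,-1,-19.2,8.4,0,0,0,0,-1,-19.2,8.4,0,0,0,0,-1,-19.2,8.4,0,0,0,0,-1,-19.2,8.4,0,0,0,0,-1,-19.2,8.4,0,0,0,0,-1]'; python3 - <<'E'
from h import *
s=vision.snapshot("wrist"); cv2.imwrite("pics/w2.png",s["pixels"][:,:,::-1])
for p in [(0.532,-0.351),(0.5175,-0.2345)]: print(np.round(proj(s,(*p,.125)),1))
o=observe(); print(o["eef_pos"],o["force"])
E
```

```text
time: 11.55
eef_pos: [0.5179, -0.2328, 0.2327]
ee_rot: [-2.584, -1.785, 0.0]
force: [0.3, -0.5, -0.3]
opening: 0.0854
[195.  262.8]
[319.7 199.2]
[ 0.51797835 -0.23296338  0.23291988] [ 0.75839076 -0.8174159  -0.12894324]
```

View pics/w2.png

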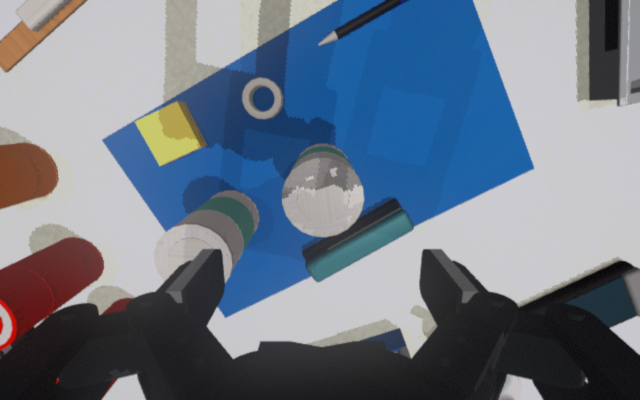

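The lid is at (323,196) and the stapler at (358,240) ends below fingertip height. Descending with a 2 mm correction.

```bash
python3 -m creep '[0.1,0,1.5,0,0,0,-1,0.1,0,3,0,0,0,-1,0.1,0,4.5,0,0,0,-1,0.1,0,5.7,0,0,0,-1,0.1,0,6.5,0,0,0,-1,0.1,0,6.5,0,0,0,-1,0.1,0,6.5,0,0,0,-1]' 30;  python3 -m creep '[0,0,0,0,0,0,0,0,0,0,0,0,0,0.3,0,0,0,0,0,0,0.6,0,0,0,0,0,0,0.6,0,0,0,0,0,0,0.6,0,0,0,0,0,0,0.6,0,0,0,0,0,0,0.6]' 30
```

```text
time: 12.48
eef_pos: [0.5199, -0.2327, 0.0719]
ee_rot: [2.585, 1.782, 0.002]
force: [-0.0, -0.4, -0.9]
opening: 0.0855
time: 13.35
eef_pos: [0.52, -0.2328, 0.0723]
ee_rot: [2.585, 1.781, 0.002]
force: [-0.8, 1.2, 6.4]
opening: 0.0634
```

```bash
python3 -m creep '[0,0,-0.5,0,0,0,0.6,0,0,-1.5,0,0,0,0.6,0,0,-3,0,0,0,0.6,0,0,-4.5,0,0,0,0.6,0,0,-6,0,0,0,0.6,0,0,-6.5,0,0,0,0.6,0,0,-6.5,0,0,0,0.6,0,0,-6.5,0,0,0,0.6,0,0,-6.5,0,0,0,0.6]'; for i in 1 2 3 4; do python3 -m creep '[0,0,0,0,0,0,0.6]' | grep -E "pos|force|open"; done
```

```text
time: 14.48
eef_pos: [0.5176, -0.2316, 0.2306]
ee_rot: [-2.583, -1.781, 0.003]
force: [-0.2, 0.4, -4.1]
opening: 0.0636
eef_pos: [0.5182, -0.2319, 0.2317]
force: [-0.2, -0.4, -5.0]
opening: 0.063
eef_pos: [0.5186, -0.2322, 0.2325]
force: [0.5, 0.2, -4.2]
opening: 0.0634
eef_pos: [0.5188, -0.2323, 0.233]
force: [0.4, 0.4, -5.0]
opening: 0.0634
eef_pos: [0.5188, -0.2323, 0.2332]
force: [-0.2, 0.0, -4.3]
opening: 0.0632
```

About 4.6 N (~0.47 kg), so this is the full one. I'll set it back in place for now.

```bash
python3 -m creep '[0,0,1.5,0,0,0,0.6,0,0,3,0,0,0,0.6,0,0,4.5,0,0,0,0.6,0,0,5.5,0,0,0,0.6,0,0,6.1,0,0,0,0.6,0,0,6.3,0,0,0,0.6,0,0,6.38,0,0,0,0.6,0,0,6.38,0,0,0,0.6]'; python3 -m creep '[0,0,0.05,0,0,0,0.6,0,0,0.1,0,0,0,0.6,0,0,0.1,0,0,0,0.6]'
```

```text
time: 15.98
eef_pos: [0.5197, -0.2328, 0.0747]
ee_rot: [2.585, 1.782, 0.001]
force: [1.0, 0.1, -5.2]
opening: 0.0632
time: 16.35
eef_pos: [0.5194, -0.2326, 0.0724]
ee_rot: [2.586, 1.782, 0.001]
force: [-2.5, 0.9, 2.4]
opening: 0.0636
```

```bash
python3 -m creep '[0,0,0,0,0,0,0,0,0,0,0,0,0,-0.5,0,0,0,0,0,0,-1,0,0,0,0,0,0,-1,0,0,0,0,0,0,-1,0,0,0,0,0,0,-1]';  python3 -m creep '[0,0,-1,0,0,0,-1,0,0,-2.5,0,0,0,-1,0,0,-4.5,0,0,0,-1,0,0,-6.5,0,0,0,-1,-2,1.1,-6.5,0,0,0,-1,-4.25,2.2,-6.5,0,0,0,-1,-4.25,2.2,-6.5,0,0,0,-1,-4.25,2.2,-6.5,0,0,0,-1]'; python3 - <<'E'
from h import *
s=vision.snapshot("wrist"); cv2.imwrite("pics/w3.png",s["pixels"][:,:,::-1])
print(np.round(proj(s,(0.532,-0.351,.125)),1))
o=observe(); print(o["eef_pos"],o["force"])
E
```

```text
time: 17.1
eef_pos: [0.5188, -0.2323, 0.071]
ee_rot: [2.587, 1.783, 0.0]
force: [0.4, 0.4, 0.4]
opening: 0.0855
time: 18.1
eef_pos: [0.532, -0.3509, 0.2329]
ee_rot: [-2.586, -1.781, -0.0]
force: [-0.1, 0.9, 0.1]
opening: 0.0854
[321.7 199. ]
[ 0.53208406 -0.35022551  0.23299639] [-0.57386546  0.71876551  0.32314365]
```

View pics/w3.png

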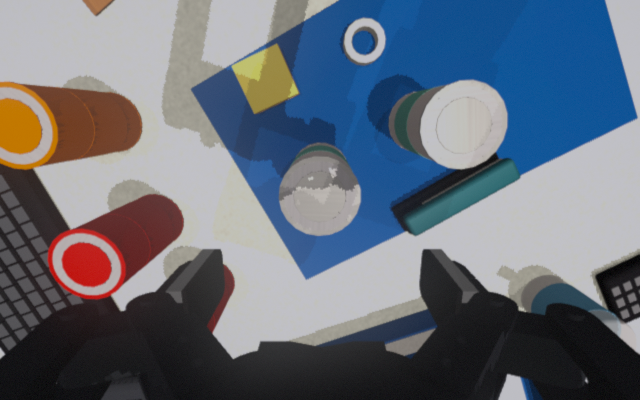

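The lid is at (320,195), well centred, with no red can within the jaws' reach. Descending on the third tin.

```bash
python3 -m creep '[0,0,1.5,0,0,0,-1,0,0,3,0,0,0,-1,0,0,4.5,0,0,0,-1,0,0,5.7,0,0,0,-1,0,0,6.5,0,0,0,-1,0,0,6.5,0,0,0,-1,0,0,6.5,0,0,0,-1]' 30;  python3 -m creep '[0,0,0,0,0,0,0,0,0,0,0,0,0,0.3,0,0,0,0,0,0,0.6,0,0,0,0,0,0,0.6,0,0,0,0,0,0,0.6,0,0,0,0,0,0,0.6,0,0,0,0,0,0,0.6]' 30
python3 -m creep '[0,0,-0.5,0,0,0,0.6,0,0,-1.5,0,0,0,0.6,0,0,-3,0,0,0,0.6,0,0,-4.5,0,0,0,0.6,0,0,-6,0,0,0,0.6,0,0,-7.5,0,0,0,0.6,0,0,-7.5,0,0,0,0.6,0,0,-7.5,0,0,0,0.6,0,0,-7.5,0,0,0,0.6]'; for i in 1 2 3 4; do python3 -m creep '[0,0,0,0,0,0,0.6]' | grep -E "pos|force|open"; done
```

```text
time: 19.02
eef_pos: [0.5334, -0.3515, 0.0726]
ee_rot: [2.584, 1.782, 0.001]
force: [0.1, -0.7, 0.3]
opening: 0.0851
time: 19.9
eef_pos: [0.5335, -0.3523, 0.0731]
ee_rot: [2.584, 1.781, 0.001]
force: [0.0, -0.3, 7.1]
opening: 0.063
time: 21.02
eef_pos: [0.5312, -0.3501, 0.2556]
ee_rot: [-2.583, -1.78, 0.002]
force: [0.1, 0.9, -2.1]
opening: 0.0631
eef_pos: [0.5316, -0.3505, 0.2564]
force: [0.1, -0.1, -1.3]
opening: 0.0635
eef_pos: [0.532, -0.3509, 0.2575]
force: [0.7, 0.9, -1.5]
opening: 0.0635
eef_pos: [0.5323, -0.3511, 0.2582]
force: [-0.4, -0.8, -1.4]
opening: 0.0636
eef_pos: [0.5324, -0.3512, 0.2586]
force: [0.0, -1.1, -1.3]
opening: 0.0634
```

About 1.5 N, so this is the other light tin. Carrying it to the right half of the tray.

```bash
python3 -m creep '[1,-0.5,0,0,0,0,0.6,2.9,-1.5,0,0,0,0,0.6,4.9,-2.6,0,0,0,0,0.6,6.9,-3.6,0,0,0,0,0.6,8.9,-4.7,0,0,0,0,0.6,10.9,-5.7,0,0,0,0,0.6,12.9,-6.8,0,0,0,0,0.6,14.9,-7.8,0,0,0,0,0.6,16.9,-8.9,0,0,0,0,0.6,17.9,-9.4,0,0,0,0,0.6,17.9,-9.4,0,0,0,0,0.6,17.9,-9.4,0,0,0,0,0.6]'; python3 -m creep '[0,0,0,0,0,0,0.6,0,0,0,0,0,0,0.6]'; python3 - <<'E'
from h import *
s=vision.snapshot("scene"); c=s["pixels"][60:280,200:520,::-1]
cv2.imwrite(f"pics/scene4.png",cv2.resize(c,None,fx=2.5,fy=2.5,interpolation=cv2.INTER_CUBIC))
E
```

```text
time: 23.02
eef_pos: [0.4721, 0.1501, 0.2587]
ee_rot: [2.586, 1.783, -0.0]
force: [-0.1, -0.7, -0.4]
opening: 0.0634
time: 23.28
eef_pos: [0.4722, 0.1497, 0.2586]
ee_rot: [2.588, 1.781, -0.0]
force: [0.7, -0.1, -1.7]
opening: 0.0635
```

View pics/scene4.png

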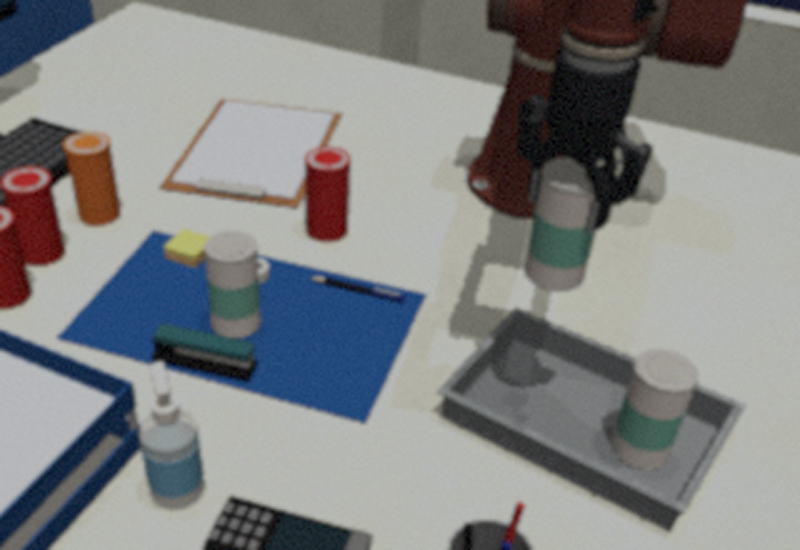

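The second light tin hangs upright at crop (562,225) above the right half. The first stands at (655,405), and the heavy one is on the pad at (233,285). Lowering.

```bash
python3 -m creep '[0,0,1.5,0,0,0,0.6,0,0,3,0,0,0,0.6,0,0,4.5,0,0,0,0.6,0,0,5.8,0,0,0,0.6,0,0,6.8,0,0,0,0.6,0,0,7.2,0,0,0,0.6,0,0,7.32,0,0,0,0.6,0,0,7.32,0,0,0,0.6]'; python3 -m creep '[0,0,0.05,0,0,0,0.6,0,0,0.1,0,0,0,0.6,0,0,0.1,0,0,0,0.6]'
```

```text
time: 24.32
eef_pos: [0.4729, 0.1507, 0.0765]
ee_rot: [2.586, 1.782, 0.003]
force: [-0.2, 1.4, -1.6]
opening: 0.0634
time: 24.7
eef_pos: [0.4728, 0.1508, 0.074]
ee_rot: [2.586, 1.783, 0.002]
force: [-0.6, 0.8, 2.3]
opening: 0.0632
```

```bash
python3 -m creep '[0,0,0,0,0,0,0,0,0,0,0,0,0,-0.5,0,0,0,0,0,0,-1,0,0,0,0,0,0,-1,0,0,0,0,0,0,-1,0,0,0,0,0,0,-1]';  python3 -m creep '[0,0,-1,0,0,0,-1,0,0,-2.5,0,0,0,-1,0,0,-4.5,0,0,0,-1,0,0,-6.5,0,0,0,-1,-2,1.1,-6.5,0,0,0,-1,-4.4,2.3,-6.5,0,0,0,-1,-6.8,3.6,-6.5,0,0,0,-1,-9,4.8,-6.5,0,0,0,-1,-11,5.8,-6.5,0,0,0,-1,-13.6,7.2,-6.5,0,0,0,-1,-13.6,7.2,-6.5,0,0,0,-1,-13.6,7.2,-6.5,0,0,0,-1]'; python3 - <<'E'
from h import *
s=vision.snapshot("wrist"); cv2.imwrite("pics/w4.png",s["pixels"][:,:,::-1])
s=vision.snapshot("scene"); c=s["pixels"][60:280,200:520,::-1]
cv2.imwrite(f"pics/scene5.png",cv2.resize(c,None,fx=2.5,fy=2.5,interpolation=cv2.INTER_CUBIC))
o=observe(); print(o["eef_pos"],o["force"])
E
```

```text
time: 25.45
eef_pos: [0.4719, 0.1507, 0.0729]
ee_rot: [-2.587, -1.783, 0.0]
force: [-0.5, -0.7, -0.5]
opening: 0.0854
time: 26.95
eef_pos: [0.519, -0.2315, 0.2352]
ee_rot: [-2.587, -1.78, -0.0]
force: [0.8, 1.0, -0.1]
opening: 0.0851
[ 0.51896998 -0.22961802  0.23517213] [ 0.29649831  0.87569931 -0.21647076]
```

View pics/w4.png

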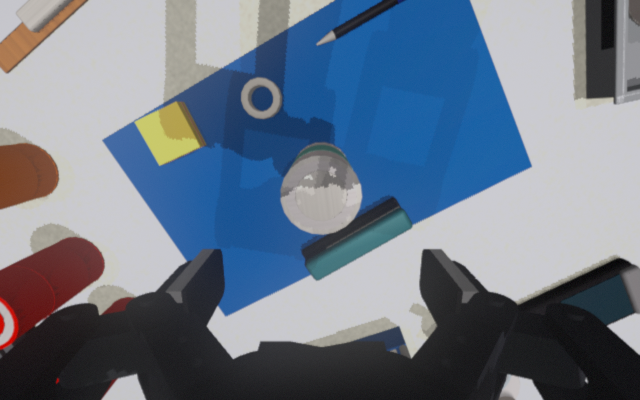

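View pics/scene5.png

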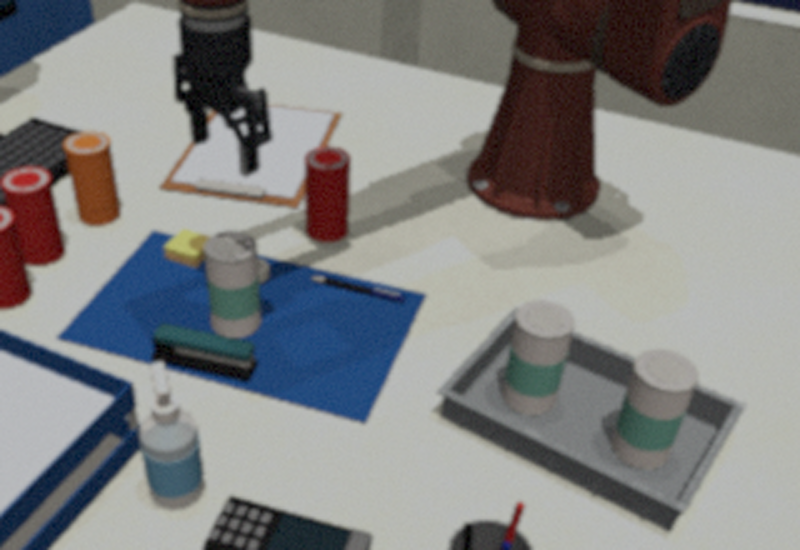

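Both light tins stand upright in the tray at (540,355) and (655,405). The lid of the heavy tin is at wrist (321,194), centred. Gripping it and raising it to about 20 cm.

```bash
python3 -m creep '[0,0,1.5,0,0,0,-1,0,0,3,0,0,0,-1,0,0,4.5,0,0,0,-1,0,0,5.7,0,0,0,-1,0,0,6.5,0,0,0,-1,0,0,6.5,0,0,0,-1,0,0,6.5,0,0,0,-1]' 40;  python3 -m creep '[0,0,0,0,0,0,0,0,0,0,0,0,0,0.3,0,0,0,0,0,0,0.6,0,0,0,0,0,0,0.6,0,0,0,0,0,0,0.6,0,0,0,0,0,0,0.6,0,0,0,0,0,0,0.6]' 40
python3 -m creep '[0,0,-0.5,0,0,0,0.6,0,0,-1.5,0,0,0,0.6,0,0,-3,0,0,0,0.6,0,0,-4.5,0,0,0,0.6,0,0,-6,0,0,0,0.6,0,0,-7,0,0,0,0.6,0,0,-7.6,0,0,0,0.6,0,0,-8,0,0,0,0.6,0,0,-8,0,0,0,0.6,0,0,-8,0,0,0,0.6]'; python3 -m creep '[0,0,0,0,0,0,0.6,0,0,0,0,0,0,0.6,0,0,0,0,0,0,0.6,0,0,0,0,0,0,0.6,0,0,0,0,0,0,0.6,0,0,0,0,0,0,0.6,0,0,0,0,0,0,0.6,0,0,0,0,0,0,0.6]'; python3 - <<'E'
from h import *
s=vision.snapshot("scene"); c=s["pixels"][60:280,200:520,::-1]
cv2.imwrite(f"pics/scene6.png",cv2.resize(c,None,fx=2.5,fy=2.5,interpolation=cv2.INTER_CUBIC))
s=vision.snapshot("side"); cv2.imwrite("pics/side6.png",s["pixels"][:,:,::-1])
o=observe(); print(o["time"],o["eef_pos"],o["force"],o["opening"])
E
```

```text
time: 27.92
eef_pos: [0.5203, -0.2313, 0.0744]
ee_rot: [2.584, 1.783, 0.002]
force: [0.2, -0.3, 0.5]
opening: 0.0852
time: 28.8
eef_pos: [0.5204, -0.2322, 0.0749]
ee_rot: [2.584, 1.781, 0.002]
force: [-1.0, -0.9, 5.3]
opening: 0.0629
time: 30.05
eef_pos: [0.5185, -0.2307, 0.2715]
ee_rot: [-2.585, -1.781, 0.002]
force: [1.0, 0.2, -4.2]
opening: 0.063
time: 31.05
eef_pos: [0.5192, -0.2311, 0.2731]
ee_rot: [2.587, 1.783, 0.0]
force: [-0.7, 0.3, -4.8]
opening: 0.0635
31.15 [ 0.51920249 -0.23112042  0.27302501] [-1.23055912  0.30423448 -4.55226378] 0.0632824570704937
```

View pics/scene6.png

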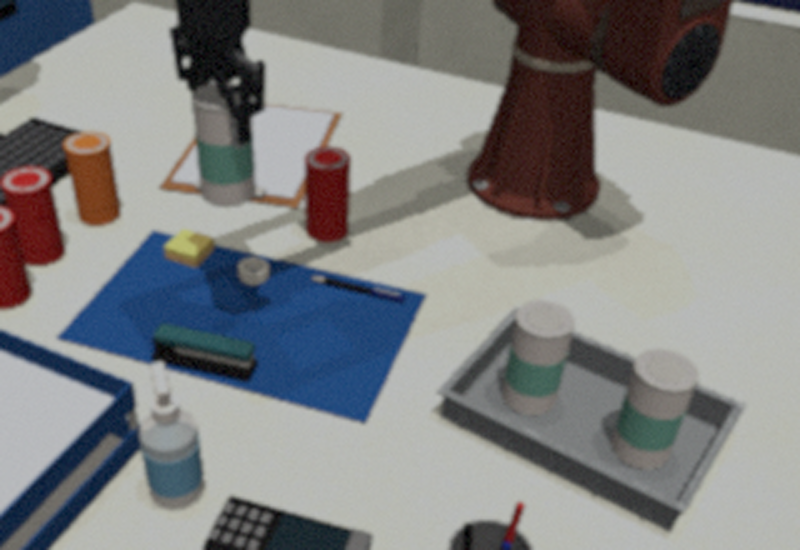

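View pics/side6.png

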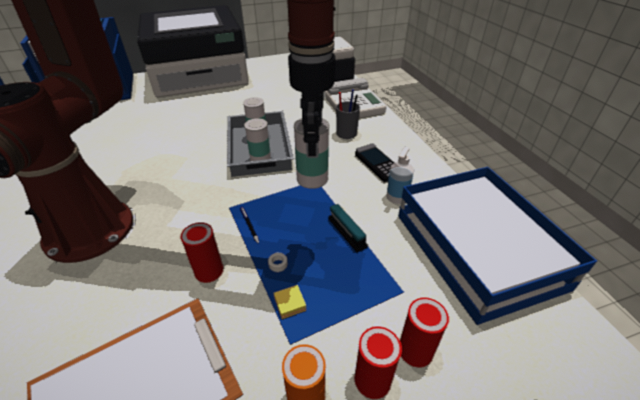

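The heavy tin is held upright and clear of everything, at scene crop (225,145) and side (312,155). Both light tins stand in the tray and the bystanders look unmoved. Handing in.

```bash
python3 -c "
from rig import ticket; print(ticket.job_done())"
```

```text
the job is handed in; nothing more can be done
None
```

I weighed the three tins by lifting each one, put the two lighter ones in the tray, and handed the job in at about 31 s with the heaviest still held up.

| Tin at start | Lift force | What I did |
|---|---|---|
| Nearest the tray | about 2.2 N | left half of the tray |
| Middle of the row | about 4.6 N | set back on the pad, picked up last and held |
| Farthest from the tray | about 1.5 N | right half of the tray |

**Last checks:**
- **Held tin:** it is upright, with its underside about 0.20 m above the counter, a steady reading of about −4.6 N and a finger opening of 63 mm.
- **Tray:** the final pictures show both light tins upright and released.
- **Other things:** they looked unmoved in the pictures, but I compared these by eye only and measured nothing.

Nothing failed. The force readings scattered by about ±0.5 N, but that still left the heavy tin clearly apart from the other two. The first light tin, at about 2.2 N, is closest to the 3.1 N tray limit.

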